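# Make up the table caddy with its shakers and pots

### The arm

A 7-joint arm with a two-finger parallel gripper is mounted at the origin on a cart in front of the work surface, level with it; the furniture and walls round the work are solid. World frame = base frame: x ahead of the robot, y to its left, z up, the work surface at z = 0. Lengths are in m, angles in rad, forces in N, time in s.
With the tool pointing down it reaches from about 0.425 to 0.825 m from the base axis. Payload 3.6 kg.
Tool frame: the origin (TCP) lies where the fingers leave the gripper's body, on its centre line; the fingertips stand 73 mm ahead of it and the grasp point (between the pads) lies 54 mm ahead of it; z points along the fingers, y is the line along which they close (so a half turn about z gives the same grasp; the last joint's range is limited). The gripper opens to 85 mm and grips with 20 to 120 N. Pads are 22 mm wide; open, the fingers measure 114 mm over their backs; the gripper's body (76 mm by 85 mm) begins 54 mm behind the grasp point. The pads swing forward as they close: fully open they stand 13 mm farther back than shut.
Start: joints at [-1.321, 0.615, -0.013, 1.423, 0.008, 1.103, -0.04], TCP at [0.177, 0.625, 0.304] pointing down, gripper open.
Joint ranges: [-3.12, 3.12], [-0.3, 2.06], [-1.34, 1.32], [0.26, 2.42], [-1.36, 4.5], [0.01, 1.98], [-2.84, 2.84]. Speed limits (rad/s): [2.79, 2.79, 3.14, 3.14, 3.14, 3.14, 3.14].

### API

Orientations are given as a unit quaternion [x, y, z, w].
In Python, from station import arm, snapshot, camera_info, ticket gives the robot as it stands. Calls block until the motion is done:
- arm.movep(position, orientation): joint-space move of the TCP to a pose.
- arm.line_to(position, velocity=0.15, ori=None): straight line of the TCP; ori=None keeps the orientation; velocity is the mean speed in m/s.
- arm.move_j(angles): joint-space move.
- arm.move_gripper(opening, effort=None): opening from 0.0 (shut) to 1.0 (fully open); effort is the grip in N (None keeps the last); returns when the fingers have stopped.
- arm.pause(seconds).
- arm.ik(position, orientation): joint angles nearest the present ones, or None.
- snapshot(name): name is "scene" or "top" or "wrist"; returns the picture (384x512x3 uint8, blue, green, red); there is no depth.
- camera_info(name): a dict with "fx", "fy", "cx", "cy" (pixels), "R" (3x3) and "t" (3): a world point X has camera coordinates R X + t; the wrist camera has in their place "T_tool_cam" (4x4, takes a point from camera to tool coordinates, whose origin is the TCP and whose axes are the flange's). Camera axes: x right, y down, z forward; pixel columns grow to the right and rows downward; lengths in m; the calibration is good to about 2 mm. A picture is of the moment at which its call begins: read the wrist's pose just before it. camera_info takes no time and is no camera call.
A pose or a line that the arm cannot do raises arm.MotionError and nothing moves.
- ticket.finish_job(): hands the job in; it is judged then, once.
Readings, each from a call of its own:
- arm.read_time(): time.
- arm.read_joint_positions(): joint angles.
- arm.read_dq(): joint speeds.
- arm.read_effort(): joint torques, N m.
- arm.read_tool_pos(): TCP position.
- arm.read_eef_rot(): TCP orientation.
- arm.read_ft_force(): force on the tool from outside, world axes, zero at the start.
- arm.read_wrist_torque(): the same for the moment, N m.
- arm.read_opening(): opening from 0.0 (shut) to 1.0 (fully open).
- arm.read_finger_force(): force on a finger pad.
Only numpy, scipy, OpenCV 4.12 (cv2) and the standard library are available. Lean on these libraries where they do the work, as an engineer would, in place of code of your own. Each camera call takes 0.05 s, during which the arm holds its last target. There are 200 camera calls.

### The job

Make up the wooden table caddy: lower the two shakers with domed caps into its two narrow wells, and the two lidded pots (the squat white one with the red lid and the taller white one with the black lid) into its two wide wells, so that each stands upright on the bottom of a well of its own. Set them down, do not drop them in, and leave the flat-capped spice jar and the tall glass jar with the red lid standing where they are.

Things in the scene. Friction and masses are not known exactly. Their poses are not given: they have to be found in the camera images.
- shaker_1: table shaker, 90 mm high, clear glass body with grey filling, widest (44 mm) 30 mm above its foot and narrowing to 30 mm at 66 mm; above that a pale grey domed cap with small holes, 34 mm across from 66 to 78 mm, a good place to grip; belongs in a narrow well; round, upright; origin at the centre of its underside, z up
- shaker_2: second table shaker, the same in every way as the first (44 mm across, 90 mm high, domed cap); belongs in a narrow well; round, upright; origin at the centre of its underside, z up
- pot_red_lid: squat white pot with a flat red lid, 61 mm across at the lid's edge, 48 mm high, tapering to 42 mm at the foot (fingers just under the lid close to 56 mm); belongs in a wide well; like the others it stands on the near side of the counter's glass guard, whose clear top pane lies 285 mm above the far part of the counter; round, upright; origin at the centre of its underside, z up
- pot_black_lid: white pot with a flat black lid, 55 mm across at the lid's edge, 62 mm high, tapering to 37 mm at the foot (fingers just under the lid close to 50 mm); belongs in a wide well; round, upright; origin at the centre of its underside, z up
- insert_narrow_1: square grey plastic insert, 86.5 mm wide, 24 mm high, fixed; four of them stand two by two, 87 mm apart, in any order, in the caddy, a light wooden tray 182 mm square with a 21 mm rim, lower than the inserts. Origin: centre of the insert's underside, 5 mm above the counter; z up. In it a NARROW round well, 60 mm across, 20 mm deep, its bottom 4 mm above the origin
- insert_narrow_2: second, alike: square grey plastic insert, 86.5 mm wide, 24 mm high, fixed; four of them stand two by two, 87 mm apart, in any order, in the caddy, a light wooden tray 182 mm square with a 21 mm rim, lower than the inserts. Origin: centre of the insert's underside, 5 mm above the counter; z up. In it a NARROW round well, 60 mm across, 20 mm deep, its bottom 4 mm above the origin
- insert_wide_1: square grey plastic insert, 86.5 mm wide, 24 mm high, fixed; four of them stand two by two, 87 mm apart, in any order, in the caddy, a light wooden tray 182 mm square with a 21 mm rim, lower than the inserts. Origin: centre of the insert's underside, 5 mm above the counter; z up. In it a WIDE round well, 76 mm across, 20 mm deep, its bottom 4 mm above the origin
- insert_wide_2: second, alike: square grey plastic insert, 86.5 mm wide, 24 mm high, fixed; four of them stand two by two, 87 mm apart, in any order, in the caddy, a light wooden tray 182 mm square with a 21 mm rim, lower than the inserts. Origin: centre of the insert's underside, 5 mm above the counter; z up. In it a WIDE round well, 76 mm across, 20 mm deep, its bottom 4 mm above the origin
- spice_jar: spice jar, taller than the shakers (105 mm) and 41 mm across, straight sided with a flat dark cap; a kitchen jar that stays where it is; round, upright; origin at the centre of its underside, z up
- glass_jar: glass jar with yellowish filling and a flat red lid, 56 mm across, 80 mm high, so much taller than the red-lidded pot; stays where it is; round, upright; origin at the centre of its underside, z up
Not all that is in view belongs to the job. What is shaped like the glass_jar but purple or turquoise is not meant.

How it is judged:
At the end, for the whole second after the job is handed in: Each shaker stands in a narrow well and each pot in a wide one: within 12 mm (shakers) or 13 mm (pots) of the well's centre, on its bottom (within 5 mm), upright within 0.12 rad and at rest; spice jar and glass jar upright and within 30 mm of where they stood (((horizontal distance between shaker_1 and insert_narrow_1 below 0.012 m and z of shaker_1 in the frame of insert_narrow_1 below 0.009 m) or (horizontal distance between shaker_1 and insert_narrow_2 below 0.012 m and z of shaker_1 in the frame of insert_narrow_2 below 0.009 m)) and angle between each of shaker_1, shaker_2, pot_red_lid, pot_black_lid, spice_jar, glass_jar's own z axis and vertical below 0.12 rad and linear speed of each of shaker_1, shaker_2, pot_red_lid, pot_black_lid below 0.02 m/s and ((horizontal distance between shaker_2 and insert_narrow_1 below 0.012 m and z of shaker_2 in the frame of insert_narrow_1 below 0.009 m) or (horizontal distance between shaker_2 and insert_narrow_2 below 0.012 m and z of shaker_2 in the frame of insert_narrow_2 below 0.009 m)) and ((horizontal distance between pot_red_lid and insert_wide_1 below 0.013 m and z of pot_red_lid in the frame of insert_wide_1 below 0.009 m) or (horizontal distance between pot_red_lid and insert_wide_2 below 0.013 m and z of pot_red_lid in the frame of insert_wide_2 below 0.009 m)) and ((horizontal distance between pot_black_lid and insert_wide_1 below 0.013 m and z of pot_black_lid in the frame of insert_wide_1 below 0.009 m) or (horizontal distance between pot_black_lid and insert_wide_2 below 0.013 m and z of pot_black_lid in the frame of insert_wide_2 below 0.009 m)) and distance of each of spice_jar, glass_jar from where it was at the start of the episode below 0.03 m); the robot touches nothing.
It fails at once if a shaker is dropped into a well (falls faster than 0.8 m/s, a fall of over 30 mm) instead of being lowered ((linear speed of shaker_1 above 0.8 m/s and height (world z) of shaker_1 below 0.04 m and (horizontal distance between shaker_1 and insert_wide_1 below 0.025 m or horizontal distance between shaker_1 and insert_wide_2 below 0.025 m or horizontal distance between shaker_1 and insert_narrow_1 below 0.025 m or horizontal distance between shaker_1 and insert_narrow_2 below 0.025 m)) or (linear speed of shaker_2 above 0.8 m/s and height (world z) of shaker_2 below 0.04 m and (horizontal distance between shaker_2 and insert_wide_1 below 0.025 m or horizontal distance between shaker_2 and insert_wide_2 below 0.025 m or horizontal distance between shaker_2 and insert_narrow_1 below 0.025 m or horizontal distance between shaker_2 and insert_narrow_2 below 0.025 m))).
It fails at once if a pot is dropped into a well (falls faster than 0.8 m/s, a fall of over 30 mm) instead of being lowered ((linear speed of pot_red_lid above 0.8 m/s and height (world z) of pot_red_lid below 0.04 m and (horizontal distance between pot_red_lid and insert_wide_1 below 0.025 m or horizontal distance between pot_red_lid and insert_wide_2 below 0.025 m or horizontal distance between pot_red_lid and insert_narrow_1 below 0.025 m or horizontal distance between pot_red_lid and insert_narrow_2 below 0.025 m)) or (linear speed of pot_black_lid above 0.8 m/s and height (world z) of pot_black_lid below 0.04 m and (horizontal distance between pot_black_lid and insert_wide_1 below 0.025 m or horizontal distance between pot_black_lid and insert_wide_2 below 0.025 m or horizontal distance between pot_black_lid and insert_narrow_1 below 0.025 m or horizontal distance between pot_black_lid and insert_narrow_2 below 0.025 m))).
It fails at once if the spice jar or the glass jar is moved by more than 30 mm (distance of any of spice_jar, glass_jar from where it was at the start of the episode above 0.03 m).
It also fails if it takes over 99 s, if anything falls off the work surface, if the arm or the gripper's body presses on something with over 40 N, if the wrist force passes 120 N, or if a joint passes its speed limit or range.

## Working session

There is one attempt and no reset: what is moved stays moved. The work goes in short steps, each a Python script; the robot and the scene stay as the last script left them, time stands still between calls to the robot, and variables do not carry over. Pictures are saved under pics/ and viewed, at most 14 in all, crops included, and the job is handed in when it is done.

```bash
mkdir -p pics; ls; python3 - <<'E'
from station import arm, snapshot, camera_info
import cv2,numpy as np
for n in ("scene","top"):
    i=snapshot(n); cv2.imwrite(f"pics/{n}0.png",i); c=camera_info(n)
    R=np.array(c["R"]);t=np.array(c["t"]); print(n,c["fx"],c["cx"],c["cy"],"pos",-R.T@t,"fwd",R[2])
    cv2.imwrite(f"pics/{n}0.png",cv2.resize(i,(800,600),interpolation=cv2.INTER_CUBIC))
i=snapshot("wrist");cv2.imwrite("pics/wrist0.png",i)
print(camera_info("wrist"),arm.read_eef_rot(),arm.read_time())
E
```

```text
pics
scene 425.068711529771 261.19888778395585 188.00424403980568 pos [ 0.54080012 -0.80027456  1.11431303] fwd [ 0.01632253  0.57509174 -0.81792607]
top 413.17132588146916 257.4492919092327 192.49366043124732 pos [ 0.4379927  -0.03757388  1.09714961] fwd [ 0.11682518 -0.03660998 -0.9924775 ]
{'fx': 336.11172338620065, 'fy': 336.11172338620065, 'cx': 253.79461833557636, 'cy': 192.5322684445604, 'T_tool_cam': array([[-3.50235075e-04, -9.53547191e-01, -3.01243476e-01,
         7.76120989e-02],
       [ 9.99999939e-01, -3.39177854e-04, -8.90076150e-05,
         1.44469985e-03],
       [-1.73021544e-05, -3.01243489e-01,  9.53547251e-01,
        -7.06082278e-02],
       [ 0.00000000e+00,  0.00000000e+00,  0.00000000e+00,
         1.00000000e+00]])} [ 1.37444506e-01  9.90508957e-01 -9.98615741e-04 -1.29252620e-04] 0.15
```

View pics/scene0.png

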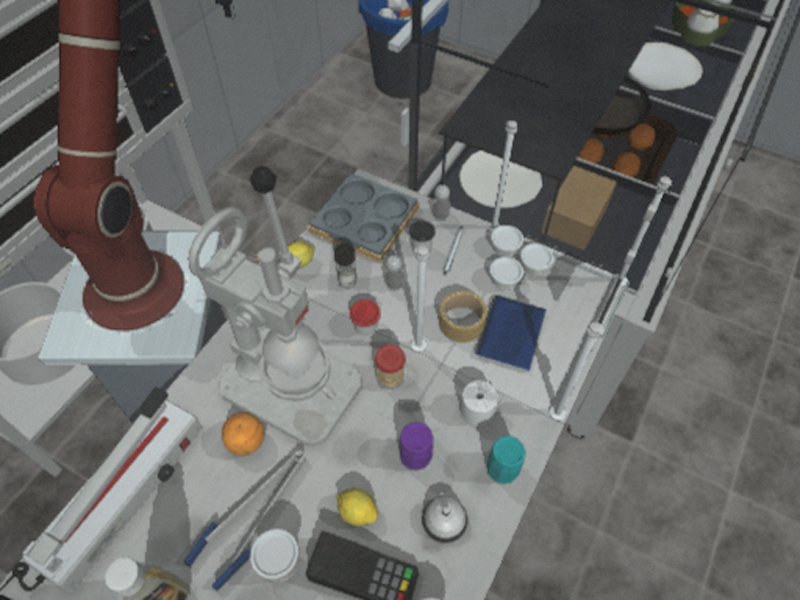

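View pics/top0.png

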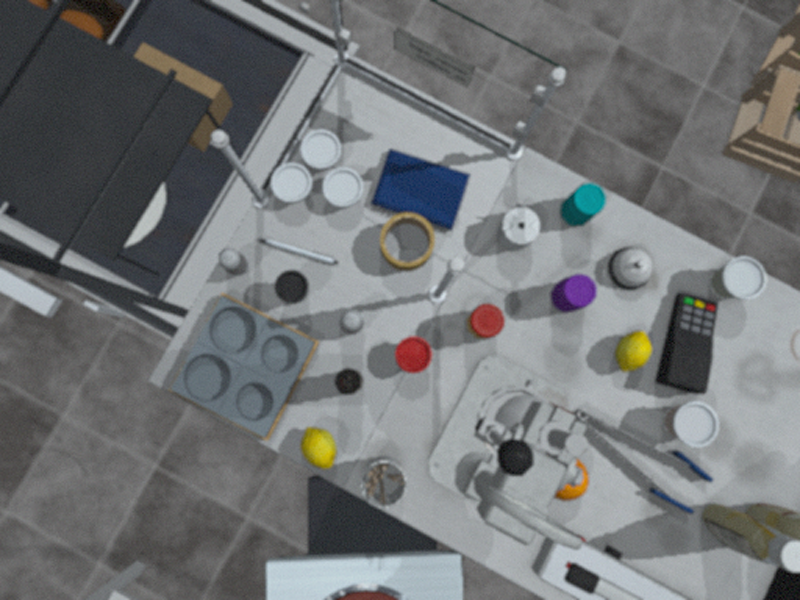

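The scene view shows: shakers at (442,202) and (393,270), spice jar at (345,262), black pot at (422,235), red pot at (365,313), glass jar at (390,365), caddy at (365,215). The top view shows: shakers at (230,258) and (352,320), black pot at (291,286), red pot at (413,354), glass jar at (487,320), spice jar at (348,380), and wells at (233,330), (280,353), (207,376), (254,401).

Possible mix-ups (top-view pixels):
- Red lid: pot (413,354) or glass jar (487,320).
- Black cap: pot (291,286) or spice jar (348,380).
- Grey domes: (230,258) and (352,320), or the guard-post tops (457,265) and (218,138).

I'll measure and check these in a crop.

```bash
cat > h.py <<'E'
import numpy as np, cv2
from station import arm, snapshot, camera_info
from scipy.spatial.transform import Rotation as Ro
def ray(n,uv,pose=None):
    c=camera_info(n); d=np.array([(uv[0]-c["cx"])/c["fx"],(uv[1]-c["cy"])/c["fy"],1.])
    if n=="wrist":
        T=np.array(c["T_tool_cam"]); p,q=pose; R=Ro.from_quat(q).as_matrix()
        return R@T[:3,3]+p, R@T[:3,:3]@d
    R=np.array(c["R"]); return -R.T@np.array(c["t"]), R.T@d
def onz(n,uv,z,pose=None):
    o,d=ray(n,uv,pose); return o+d*(z-o[2])/d[2]
def proj(n,X,pose=None):
    c=camera_info(n)
    if n=="wrist":
        p,q=pose; T=np.array(c["T_tool_cam"]); Xt=Ro.from_quat(q).as_matrix().T@(np.array(X)-p); x=T[:3,:3].T@(Xt-T[:3,3])
    else: x=np.array(c["R"])@np.array(X)+np.array(c["t"])
    return np.array([c["fx"]*x[0]/x[2]+c["cx"],c["fy"]*x[1]/x[2]+c["cy"]])
def tri(a,b):
    (o1,d1),(o2,d2)=a,b
    s=np.linalg.lstsq(np.c_[d1,-d2],o2-o1,rcond=None)[0]
    p,q=o1+s[0]*d1,o2+s[1]*d2; return (p+q)/2,np.linalg.norm(p-q)
E
python3 - <<'E'
from h import *
im=cv2.imread("pics/top0.png"); 
S=1.5625
px=lambda u,v:((u+.5)/S-.5,(v+.5)/S-.5)
obj=dict(sh1=((230,258),.09,(442,190)),sh2=((352,319),.09,(393,258)),black=((291,286),.062,(422,230)),red=((413,354),.048,(365,312)),spice=((348,380),.105,(344,246)),glass=((487,320),.08,(390,355)),
 w1=((233,330),.029,(361,193)),w2=((280,353),.029,(400,204)),w3=((207,376),.029,None),w4=((254,401),.029,None),
 posttop=((457,262),.285,(422,232)),postL=((219,138),.285,(511,126)),postR=((558,75),.285,(665,184)),postbase=((437,295),0,(418,346)),postLb=((260,202),0,(497,226)))
for k,(a,z,b) in obj.items():
    p=onz("top",px(*a),z); e=""
    if b: e=tri(ray("top",px(*a)),ray("scene",px(*b)))
    print(k,p.round(3),np.hypot(*p[:2]).round(3), e and (e[0].round(3),e[1].round(3)))
cv2.imwrite("pics/crop1.png",cv2.resize(im[190:460,150:530],None,fx=2.1,fy=2.1,interpolation=cv2.INTER_CUBIC))
E
```

```text
sh1 [0.631 0.194 0.09 ] 0.661 (array([0.635, 0.197, 0.082]), np.float64(0.004))
sh2 [0.53  0.005 0.09 ] 0.53 (array([0.531, 0.005, 0.091]), np.float64(0.002))
black [0.589 0.103 0.062] 0.598 (array([0.591, 0.104, 0.06 ]), np.float64(0.003))
red [ 0.475 -0.091  0.048] 0.483 (array([ 0.476, -0.091,  0.045]), np.float64(0.003))
spice [0.436 0.012 0.105] 0.436 (array([0.437, 0.012, 0.121]), np.float64(0.002))
glass [ 0.524 -0.208  0.08 ] 0.564 (array([ 0.525, -0.208,  0.083]), np.float64(0.003))
w1 [0.523 0.203 0.029] 0.561 (array([0.491, 0.181, 0.099]), np.float64(0.054))
w2 [0.483 0.127 0.029] 0.499 (array([0.513, 0.114, 0.125]), np.float64(0.068))
w3 [0.449 0.245 0.029] 0.511 
w4 [0.406 0.169 0.029] 0.44 
posttop [ 0.582 -0.139  0.285] 0.598 (array([ 0.577, -0.133,  0.331]), np.float64(0.005))
postL [0.752 0.164 0.285] 0.77 (array([0.753, 0.164, 0.285]), np.float64(0.001))
postR [ 0.832 -0.284  0.285] 0.879 (array([ 0.802, -0.23 ,  0.506]), np.float64(0.14))
postbase [ 0.576 -0.138  0.   ] 0.592 (array([ 0.579, -0.138, -0.005]), np.float64(0.004))
postLb [0.746 0.164 0.   ] 0.764 (array([ 0.754,  0.165, -0.002]), np.float64(0.015))
```

View pics/crop1.png

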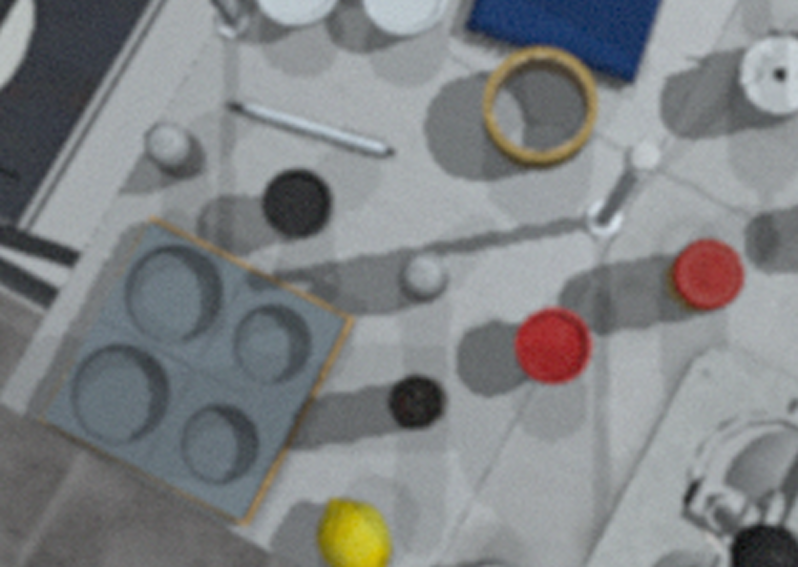

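Top-down crop: the four wells are clear (wide at crop (173,293) and (121,393), narrow at (272,343) and (220,443)). Red pot at (552,345) has no visible body, unlike the glass jar at (707,272). Black pot at (298,203) is broader than the spice jar at (416,401), and the two grey domes are at (170,145) and (425,276). The heights and spacings all fit. Now I'll look at the caddy and the black pot from close by.

```bash
cat >> h.py <<'E'
a=np.deg2rad(195.5/2); Q=np.array([np.cos(a),np.sin(a),0,0])
def look(name):
    pose=(np.array(arm.read_tool_pos()),np.array(arm.read_eef_rot())); i=snapshot("wrist"); return i,pose
E
python3 - <<'E'
from h import *
S=1.5625
px=lambda u,v:((u+.5)/S-.5,(v+.5)/S-.5)
print("knob",tri(ray("top",px(515,457)),ray("scene",px(263,180))),"ring",tri(ray("top",px(480,480)),ray("scene",px(195,262))))
print(arm.ik([.406,.169,.27],Q),arm.ik([.475,-.091,.27],Q),arm.ik([.631,.194,.124],Q),arm.ik([.475,-.091,.094],Q))
out=[]
for k,p in dict(cad=(.49,.19,.30),blk=(.56,.12,.28)).items():
    arm.movep(list(p),list(Q)); i,pose=look(k); print(k,pose[0].round(3),arm.read_time())
    W=[(.523,.203,.029),(.483,.127,.029),(.449,.245,.029),(.406,.169,.029),(.631,.194,.09),(.589,.103,.062),(.53,.005,.09)]
    print([proj("wrist",w,pose).round(0).tolist() for w in W])
    np.savez(f"{k}.npz",p=pose[0],q=pose[1]); cv2.imwrite(f"pics/{k}_raw.png",i); out.append(i)
cv2.imwrite("pics/hov.png",cv2.resize(np.hstack(out),(800,300),interpolation=cv2.INTER_AREA))
E
```

```text
knob (array([ 0.36055114, -0.16297189,  0.4741684 ]), np.float64(0.0022716878490717726)) ring (array([ 0.27166514, -0.16453836,  0.3033309 ]), np.float64(0.08234540290902724))
[-0.40513476  0.3413727  -0.05172781  2.04373779  0.02520655  0.75706279
  1.36911645] [ 0.00965898  0.406383    0.18759344  1.9405266  -0.10257774  0.80370432
  2.09493428] [-0.26835841  0.82875972 -0.11182037  1.55767445  0.11944216  0.76185055
  1.41060582] [ 0.24237241  0.70327877 -0.14677993  2.08544094  0.2646474   0.36999158
  1.7239197 ]
cad [0.49  0.191 0.3  ] 2.1417
[[254.0, 196.0], [193.0, 141.0], [314.0, 140.0], [253.0, 76.0], [216.0, 313.0], [141.0, 241.0], [29.0, 167.0]]
blk [0.56  0.12  0.279] 2.675
[[346.0, 155.0], [282.0, 91.0], [417.0, 90.0], [355.0, 15.0], [312.0, 282.0], [226.0, 202.0], [116.0, 110.0]]
```

View pics/hov.png

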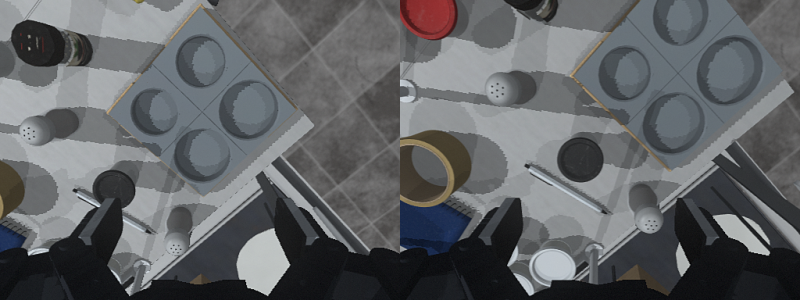

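Hover pictures: the wells (left picture, (202,155), (154,110), (248,108), (200,60)) and the black lid ((113,187) left, (580,158) right) lie within about 3 px of prediction. That is a shift of about 2–3 mm to +y, which I'll split. The machine's knob stands at (0.36,-0.16,0.47), so I'll turn the wrist away from it for the red pot. Black pot first, into the rear wide well.

```bash
cat >> h.py <<'E'
def quat(phi):
    b=np.deg2rad(phi/2); return [np.cos(b),np.sin(b),0,0]
W=dict(w1=(.5225,.205),w2=(.482,.129),w3=(.4475,.247),w4=(.406,.171))
def pick(xy,h,phi=195.5,top=.21,effort=40,opening=1.0,lift=.26):
    arm.move_gripper(opening); arm.movep([*xy,top],quat(phi))
    arm.line_to([*xy,h],.12); arm.move_gripper(0,effort)
    print("opening",arm.read_opening(),"finger",arm.read_finger_force(),"F",np.round(arm.read_ft_force(),1))
    arm.line_to([*xy,lift],.12)
    print("lifted: opening",arm.read_opening(),"F",np.round(arm.read_ft_force(),1),"t",arm.read_time())
def place(xy,h,carry=.26,phi=195.5,rel=None):
    """h: TCP height at which it was gripped on the counter; the well bottom is 9 mm up"""
    arm.movep([*xy,carry],quat(phi)); z=h+.016; arm.line_to([*xy,z],.12); f0=arm.read_ft_force()[2]
    while z>h+.007:
        z-=.0015; arm.line_to([*xy,z],.03); f=arm.read_ft_force()[2]
        if f-f0>4: break
    print("down at",z-h,"dF",round(f-f0,1))
    arm.move_gripper(min(1,arm.read_opening()+.2) if rel is None else rel); arm.line_to([*xy,carry],.15)
    print("t",arm.read_time())
E
python3 - <<'E'
from h import *
pick((.5885,.105),.104)
cv2.imwrite("pics/s1.png",snapshot("scene")[60:300,150:400])
i,p=look("x"); cv2.imwrite("pics/s1.png",np.vstack([cv2.resize(cv2.imread("pics/s1.png"),(512,384)),i])[:, :][::1]); 
E
python3 -c "
import cv2;i=cv2.imread('pics/s1.png');cv2.imwrite('pics/s1b.png',cv2.hconcat([cv2.resize(i[:384],(400,300)),cv2.resize(i[384:],(400,300))]))"
```

```text
opening 0.5675219553547471 finger 41.07786262087757 F [-0.9 -0.6  5. ]
lifted: opening 0.5718147968048455 F [-0.8  0.1 -0.2] t 6.2167
```

View pics/s1b.png

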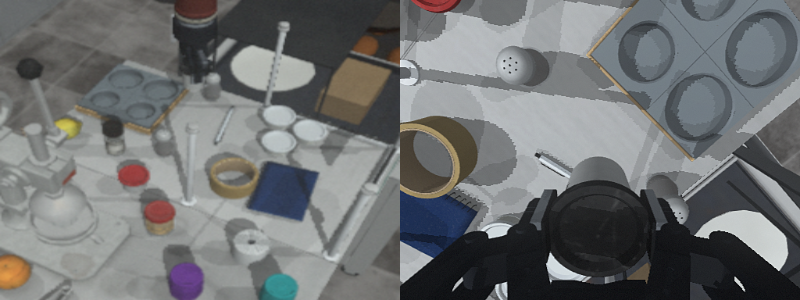

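The pot is held upright between the pads just under its lid (wrist view, lid centre about (600,230)). Placing it.

```bash
python3 - <<'E'
from h import *
place(W["w1"],.104)
i,p=look("x"); cv2.imwrite("pics/p1.png",i)
print(proj("wrist",[*W["w1"],.071],p))
E
```

```text
down at 0.008499999999999994 dF 7.7
t 10.8833
[252.0788773 187.8455307]
```

View pics/p1.png

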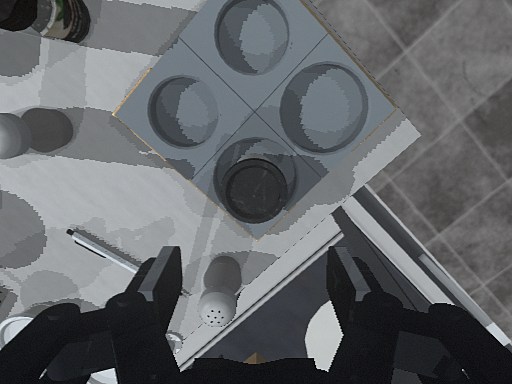

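The black pot stands in its well, lid at (255,191) against a predicted (252,188). I'll check the well centres from the rims here (w3 (324,108), w2 (183,111), w4 (252,33)) and pick up the red pot.

```bash
python3 - <<'E'
from h import *
p=(np.array(arm.read_tool_pos()),np.array(arm.read_eef_rot()))
for k,u in dict(w1=(256,180),w3=(324,108),w2=(183,111),w4=(252,33)).items(): print(k,onz("wrist",u,.029,p).round(4))
print("lid",onz("wrist",(255,191),.071,p).round(4))
print("sh1",onz("wrist",(216,314),.089,p).round(4))
q=(.4745,-.089)
arm.move_gripper(1.0); arm.movep([*q,.25],quat(165))
i,p=look("x"); cv2.imwrite("pics/r1.png",i); print("pred",proj("wrist",[*q,.048],p), proj("wrist",[.53,.006,.09],p))
m=cv2.inRange(cv2.cvtColor(i,cv2.COLOR_BGR2HSV),(0,120,60),(8,255,255))|cv2.inRange(cv2.cvtColor(i,cv2.COLOR_BGR2HSV),(172,120,60),(180,255,255))
n,l,s,c=cv2.connectedComponentsWithStats(m)
for k in range(1,n):
    if s[k,4]>300: print(s[k],c[k],onz("wrist",c[k],.048,p).round(4))
s=snapshot("scene"); cv2.imwrite("pics/rs.png",cv2.hconcat([cv2.resize(s,(400,300)),cv2.resize(i,(400,300))]))
print(arm.read_joint_positions(),np.round(arm.read_ft_force(),1),arm.read_time())
E
```

```text
w1 [0.5262 0.2096 0.029 ]
w3 [0.448  0.2491 0.029 ]
w2 [0.4832 0.1315 0.029 ]
w4 [0.4074 0.173  0.029 ]
lid [0.5243 0.208  0.071 ]
sh1 [0.6327 0.2038 0.089 ]
pred [249.40389541 182.28775027] [390.24754881 235.14612133]
[ 217  148   70   69 3772] [251.54825027 182.48276776] [ 0.4751 -0.0873  0.048 ]
[ 96 252  36  38 373] [110.79892761 266.69436997] [ 0.5195 -0.2323  0.048 ]
[ 0.04143036  0.43173454  0.1333608   1.965602   -0.08345551  0.74896072
  1.53698113] [ 0.2 -0.1  0.4] 12.5083
```

View pics/rs.png

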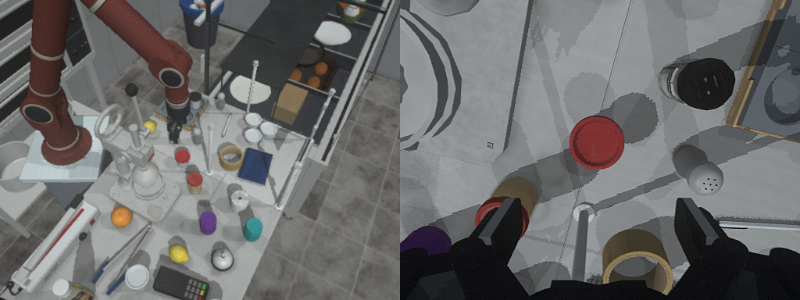

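The red lid is at (597,142) in the right picture, within 2 px of prediction, and the arm is clear of the machine's knob. Picking and placing it.

```bash
python3 - <<'E'
from h import *
pick((.4748,-.088),.094,phi=165)
assert .55<arm.read_opening()<.8
place(W["w3"],.094)
i,p=look("x"); cv2.imwrite("pics/p2.png",i)
print(proj("wrist",[*W["w3"],.057],p))
E
```

```text
opening 0.6283490364213695 finger 40.762898933608085 F [-0.7  0.2  5.9]
lifted: opening 0.6325119060920059 F [-0.4 -0.1 -0.8] t 16.0667
down at 0.008499999999999994 dF 12.0
t 21.5
[252.32111511 183.01181328]
```

View pics/p2.png

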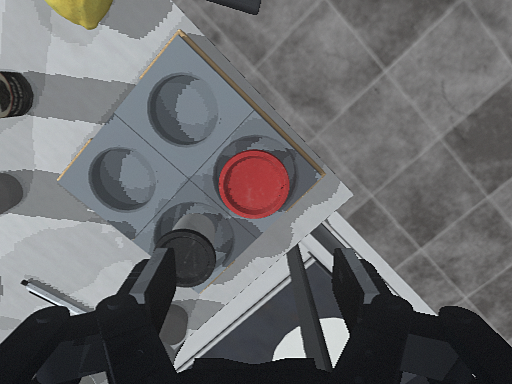

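The red pot sits in its well at (253,184), as predicted, and the black pot stands upright beside it. Now shaker_2 goes into the near narrow well.

```bash
python3 - <<'E'
from h import *
pick((.530,.008),.124)
assert .3<arm.read_opening()<.5
place(W["w4"],.124)
arm.move_gripper(1.0); arm.movep([.6325,.200,.21],list(Q))
i,p=look("x"); cv2.imwrite("pics/p3.png",i)
print(proj("wrist",[.6325,.2,.09],p),proj("wrist",[*W["w4"],.099],p),proj("wrist",[*W["w2"],.029],p))
E
```

```text
opening 0.38249643234208464 finger 38.48565818276256 F [-1.   0.4  5.2]
lifted: opening 0.3795396550078204 F [-0.3  0.2 -1.4] t 25.5417
down at 0.008500000000000008 dF 9.3
t 30.0833
[250.18378321 219.99014877] [ 333.21839105 -319.02165754] [206.14279205 -55.3452244 ]
```

View pics/p3.png

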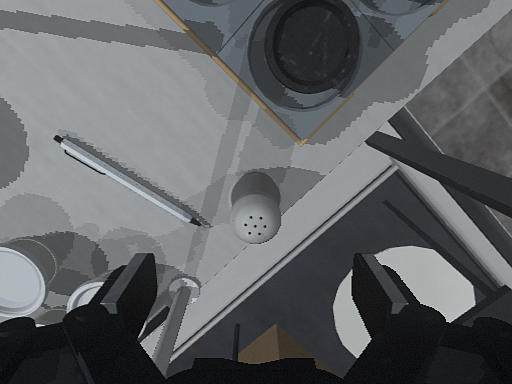

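Dome holes are at (256,225) against a predicted (250,220), so I'll correct by about 3 mm. A dark upright stands at the left of the counter, so I'll locate it before lowering.

```bash
python3 - <<'E'
from h import *
S=1.5625
px=lambda u,v:((u+.5)/S-.5,(v+.5)/S-.5)
print("rail base",onz("top",px(187,328),0),onz("scene",px(415,190),0),tri(ray("top",px(187,320)),ray("scene",px(415,190))))
p=(np.array(arm.read_tool_pos()),np.array(arm.read_eef_rot()))
print("bar end",onz("wrist",(372,138),0,p),"sh1",onz("wrist",(256,225),.09,p),"F",np.round(arm.read_ft_force(),1))
E
```

```text
rail base [0.53054352 0.28658222 0.        ] [0.58198571 0.27634665 0.        ] (array([ 0.56473276,  0.29620911, -0.02444766]), np.float64(0.03656328862740015))
bar end [0.5700029  0.28759233 0.        ] sh1 [0.63489007 0.20459645 0.09      ] F [0.1 0.4 0.4]
```

The upright is at about (0.57,0.29), 108 mm away, so the straight descent is clear. Carrying on.

```bash
python3 - <<'E'
from h import *
pick((.6345,.2035),.124)
assert .3<arm.read_opening()<.5
place(W["w2"],.124)
arm.movep([.49,.16,.32],list(Q)); arm.pause(.3)
i,p=look("x"); s=snapshot("scene"); t=snapshot("top"); cv2.imwrite("pics/p4.png",i)
cv2.imwrite("pics/p5.png",cv2.hconcat([cv2.resize(s[80:280,130:397],(400,300)),cv2.resize(i,(400,300))]))
for k,h in dict(w1=.071,w2=.099,w3=.057,w4=.099).items(): print(k,(proj("wrist",[*W[k],h],p)/1.28+[400,0]).round(0))
print(np.round(arm.read_ft_force(),1))
E
```

```text
opening 0.3873032941783092 finger 39.63237813642991 F [-0.3 -0.1  3.1]
lifted: opening 0.3862008082545214 F [ 0.5  0.3 -1. ] t 34.6667
down at 0.008500000000000008 dF 8.3
t 39.0917
w1 [625. 166.]
w2 [573. 125.]
w3 [672. 117.]
w4 [629.  67.]
[0.3 0.7 1. ]
```

View pics/p5.png

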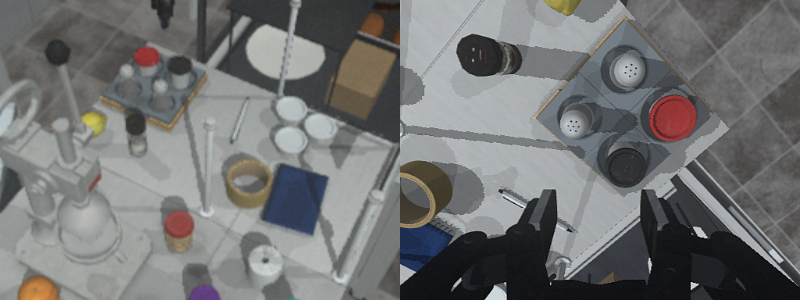

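All four stand upright in their wells. In the wrist view the caps and lids are at (573,124), (628,69), (672,117) and (625,166), matching prediction. The spice jar and glass jar are where they stood and the gripper is clear, so I'm handing in.

```bash
python3 -c "
from station import ticket
print(ticket.finish_job())"
```

```text
the job is handed in; nothing more can be done
None
```

The job is handed in at about 40 s of robot time: both shakers stand in the narrow wells and both pots in the wide ones, upright in the last pictures, with the spice jar and glass jar left alone; no verdict was shown.

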